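Set the slide and index the dividing plate to its third stop

ROBOT

A 7-joint arm with a two-finger parallel gripper is mounted at the origin on the work surface. World frame = base frame: x ahead of the robot, y to its left, z up, the work surface at z = 0. Lengths are in m, angles in rad, forces in N, time in s.
With the tool pointing down it reaches from about 0.425 to 0.925 m from the base axis. Payload 6.8 kg.
Tool frame: the origin (TCP) lies on the centre line of the jaws, within the pads' length; the fingertips stand bot.tip_reach ahead of it and the grasp point (between the pads) lies 3 mm ahead of it (bot.tip_reach is the distance from the TCP to the fingertips, in m); z points along the fingers, y is the line along which they close (so a half turn about z gives the same grasp; the last joint's range is limited). The gripper opens to 85 mm and grips with 20 to 120 N. Pads are 22 mm wide; open, the fingers measure 114 mm over their backs; the gripper's body (76 mm by 85 mm) begins 54 mm behind the grasp point. The pads swing forward as they close: fully open they stand 13 mm farther back than shut.
Start: joints at [1.074, 0.477, 0.022, 1.555, -0.011, 1.109, -0.083], TCP at [0.256, -0.625, 0.253] pointing down, gripper open.
Joint ranges: [-2.96, 2.96], [-0.34, 2.1], [-1.41, 1.46], [0.24, 2.44], [-1.37, 4.51], [0.17, 1.92], [-2.96, 2.96]. Speed limits (rad/s): [2.39, 2.39, 3.14, 3.14, 3.14, 3.14, 3.14].

INTERFACE

Orientations are given as a unit quaternion [w, x, y, z].
In Python, from station import bot gives the robot as it stands.
- The arm moves only by the tool jog_arm, never from a script. Its argument "deltas" is a list of rows, each a list of 7 numbers: the shift along the world's x, y, z in m, then the turn, a rotation vector about the world's x, y, z in rad, then the opening, from 0 (shut) to 1 (fully open). In form: [[x, y, z, rx, ry, rz, grip], ...]. A call has 1 to 10 rows; each row shifts and turns the commanded pose from where the row before left it; what a row does not reach is not made up. A row lasts 1/10 s, in which the tool goes at most 50 mm and 8.59 degrees, less where a joint would pass 70% of its speed; a pose out of reach is approached as far as the arm can. A call with a gripper value outside its range is refused whole. The fingers move at their own pace and stop on an object; "newtons" is the grip in N (left out, the last holds). Time passes only in rows, so rows that do not move let the fingers close. It gives the time, the measured TCP pose, the force, the opening and the grip force at its end, in the units of the state.
- bot.get_obs(): the state, without advancing time (a new reading comes with each control period).
- bot.read_camera(name): name is "side" or "top" or "wrist"; returns a dict with "img" (400x640x3 uint8, red, green, blue), "K" (3x3 intrinsics, pixels), "dist_coeffs" ([k1, k2, p1, p2, k3] as OpenCV has them; the pictures are not rectified), "eye" and "attitude" of the camera in the world. Camera axes: x right, y down, z forward; pixel columns grow to the right and rows downward; lengths in m; the calibration is good to about 2 mm. A picture is of the moment at which its call begins. There is no depth.
- bot.hand_in(): hands the job in; it is judged then, once.
The state is a dict: "t": time; "q": joint angles; "joint_vel": joint speeds; "joint_torque": joint torques, N m; "eef_pos": TCP position; "tool_rot": TCP orientation; "contact_force": force on the tool from outside, world axes, zero at the start; "torque": the same for the moment, N m; "gripper_width": opening from 0.0 (shut) to 1.0 (fully open); "grasp_force": force on a finger pad.
Only numpy, scipy, OpenCV 4.12 (cv2) and the standard library are available. Lean on these libraries where they do the work, as an engineer would, in place of code of your own. Each camera call takes 0.05 s, during which the arm holds its last target. There are 200 camera calls.

TASK

Set up the marking fixture for the next mark: first slide the black grip along its blue track until its white line is level with the orange mark clipped beside the track. Then turn the dividing-plate handle clockwise (seen from above), counting the clicks, to the third stop from where it stands, without running on to the fourth. Finish still gripping the handle, at rest in that third stop, with the slide left at its mark and the other things on the bench left alone.

Things in the scene. Friction and masses are not known exactly. Their poses are not given: they have to be found in the camera images.
- slide_grip_base: blue straight track fixed to the bench, 40 (x) x 210 (y) x 14 (z) mm, with a scale on top; origin at the centre of its underside. Its own y axis is the sliding direction
- slide_grip (a joint): how far the black slide grip stands from the -y end of its track, in m, 0 to 0.16, growing towards the track's +y. The grip is a block 28 (across the track) x 20 (along the track) x 40 (tall) mm whose underside is 14.5 mm above the bench, with a white line across the middle of its top; it slides with about 1.5 N of friction and stays where it is left
- slide_grip_top (a point): centre of the top face of the black slide grip, on its white line, 54.5 mm above the bench; axes as the track's
- mark: orange marker clip fixed beside the track's far (+x) long side, 20 x 8 (along the track) x 17 (tall) mm, its centre 31 mm from the track's centre line; origin at the centre of its underside, axes as the track's. The grip is set when its white line and the clip's middle have the same place along the track
- index_base: grey housing of the indexing head, fixed to the bench, 120 x 120 x 50 mm tall; origin at the centre of its underside. The vertical axis of the plate and handle goes through the origin. A small red block on its top, 53 mm from the axis towards its -x and 12 mm high, is the zero pointer
- index_knob (a joint): angle of dividing plate and handle in rad, growing clockwise seen from above; 0 at the start, in a detent, the bar along the housing's x axis, white stripe towards the red block. A detent every 24 degrees: first stop 0.419, second 0.838, third 1.257, fourth 1.676. Leaving a stop takes up to 0.13 N m, most at a quarter pitch; past half a pitch it pulls on to the next. Range 0 to 5.8
- index_handle: black bar handle on the steel dividing plate (disc 90 mm across, its top 59 mm above the bench, with 15 dark dots); the bar is 48 long (its x) x 14 thick (its y) mm, its top 99 mm above the bench, its lower end on the plate; a white stripe on its top lies on its -x half. Origin on the turning axis 53 mm above the bench; turns with the plate
- index_grip (a point): point on the turning axis inside the bar handle, at the height to grip: 83 mm above the bench, 16 mm below the bar's top; axes turn with the handle
- sleeve: brass sleeve, 38 mm across and 22 mm tall, loose bystander; origin at the centre of its underside
- blank: steel disc blank, 44 mm across and 12 mm thick, loose bystander; origin at the centre of its underside
- driver: screwdriver with yellow handle, 170 mm long, lying loose; bystander
- caliper: digital caliper 190 mm long, lying loose; bystander
- collets: brown collet block 90 x 170 x 44 mm with brass and steel collets, loose; bystander
- jar: small closed jar, 48 mm across and 60 mm tall, loose; bystander
- cleaner: closed cleaner bottle, 52 mm across and 130 mm tall, loose; bystander

How it is judged:
By the outcome, as a careful person would: the job done as asked, in the order asked, and still so for the second after the job is handed in, while the arm keeps its last pose, push and grip.
It also fails if it takes over 54 s, if anything falls off the work surface, if the arm or the gripper's body presses on something with over 40 N, if the wrist force passes 120 N, or if a joint passes its speed limit or range.

## Working session

There is one attempt and no reset: what is moved stays moved. The work goes in short steps, Python scripts to look and compute and a tool call to move; the robot and the scene stay as the last step left them, time stands still between calls to the robot, and variables do not carry over. Pictures are saved under pics/ and viewed, at most 10 in all, crops included, and the job is handed in when it is done.

Besides the shell and the picture viewer there is one more tool, called after "Emit:" as name(argument=value, ...) on one line, values as JSON. jog_arm: Moves the arm, as the interface text tells. Its arguments: {"type":"object","properties":{"deltas":{"type":"array"},"newtons":{"type":"number"}},"required":["deltas"]}

```bash
mkdir -p pics; cat > h.py <<'E'
import numpy as np,cv2
from scipy.spatial.transform import Rotation as R
from station import bot
def att(a):
    a=np.array(a,float)
    return a if a.shape==(3,3) else R.from_quat(a[[1,2,3,0]]).as_matrix()
def cam(n,save=None):
    c=bot.read_camera(n)
    if save: cv2.imwrite(save,c["img"][:,:,::-1])
    return c
def plane(c,px,z):
    p=cv2.undistortPoints(np.array(px,float).reshape(-1,1,2),np.array(c["K"],float),np.array(c["dist_coeffs"],float)).reshape(-1,2)
    d=np.c_[p,np.ones(len(p))]@att(c["attitude"]).T
    e=np.array(c["eye"]); return e+d*((z-e[2])/d[:,2])[:,None]
def proj(c,P):
    Rm=att(c["attitude"]).T; rv=cv2.Rodrigues(Rm)[0]; t=-Rm@np.array(c["eye"])
    return cv2.projectPoints(np.array(P,float).reshape(-1,1,3),rv,t,np.array(c["K"],float),np.array(c["dist_coeffs"],float))[0].reshape(-1,2)
E
python3 - <<'E'
from h import *
o=bot.get_obs();print({k:np.round(v,3) for k,v in o.items()},bot.tip_reach)
for n in("top","side"):
    c=cam(n,f"pics/{n}0.png");print(n,c["eye"],c["attitude"],c["K"])
E
```

```text
{'t': np.float64(0.0), 'q': array([ 1.074,  0.478,  0.022,  1.556, -0.012,  1.109, -0.083]), 'joint_vel': array([ 0.002,  0.   ,  0.002,  0.   , -0.001, -0.   , -0.001]), 'joint_torque': array([-0.0000e+00, -5.9644e+01,  1.6080e+00, -2.8120e+01,  1.2000e-02,
        9.0000e-03,  0.0000e+00]), 'eef_pos': array([ 0.256, -0.624,  0.252]), 'tool_rot': array([-0.001,  0.981,  0.193, -0.   ]), 'contact_force': array([ 0.632,  0.108, -0.404]), 'torque': array([-0.004, -0.038,  0.032]), 'grasp_force': np.float64(0.0), 'gripper_width': np.float64(0.998)} 0.022
top [ 0.43557794 -0.0485306   1.06309664] [-0.05271725  0.71571141 -0.69523973  0.04024657] [[377.12040594   0.         322.60010374]
 [  0.         377.12040594 196.1077064 ]
 [  0.           0.           1.        ]]
side [0.21062455 0.62037707 0.69041786] [ 0.10332306 -0.21771226  0.87840396 -0.41271321] [[449.49106963   0.         321.11035193]
 [  0.         449.49106963 205.9158501 ]
 [  0.           0.           1.        ]]
```

View pics/top0.png

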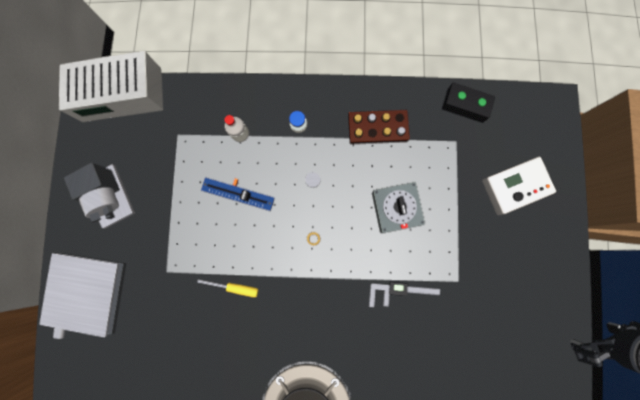

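View pics/side0.png

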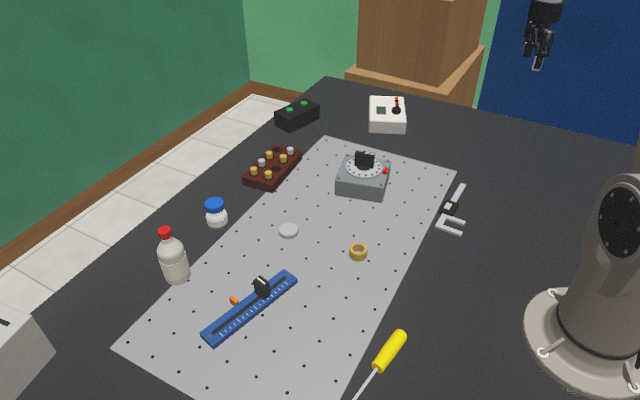

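The top view shows the blue track at about (238,194), its grip at (245,195) and the orange clip at (236,183). The indexing head is at (398,207), with the red block at (404,226). The side view agrees.

```bash
cat >> h.py <<'E'
def blob(c,lo,hi,roi):
    x0,y0,x1,y1=roi; h=cv2.cvtColor(c["img"],cv2.COLOR_RGB2HSV)
    m=np.zeros(h.shape[:2],np.uint8); m[y0:y1,x0:x1]=cv2.inRange(h,lo,hi)[y0:y1,x0:x1]
    return m
def cen(m):
    y,x=np.nonzero(m); return np.array([x.mean(),y.mean()]),len(x)
E
python3 - <<'E'
from h import *
c=cam("top")
m=blob(c,(100,100,40),(130,255,255),(190,165,290,225))
pts=np.argwhere(m)[:,::-1]; P=plane(c,pts,.014)[:,:2]
r=cv2.minAreaRect((P*1000).astype(np.float32));print("track",r)
a,n=cen(blob(c,(5,150,120),(18,255,255),(215,170,260,200)));print("mark",a,n,plane(c,[a],.013))
b,n=cen(blob(c,(0,150,100),(4,255,255),(380,215,425,240)));print("red",b,n,plane(c,[b],.06))
d=blob(c,(0,0,0),(180,255,50),(232,180,262,208))
a,n=cen(d);print("grip dark",a,n,plane(c,[a],.05))
m=blob(c,(60,15,50),(110,120,150),(360,170,440,245))
pts=np.argwhere(cv2.morphologyEx(m,cv2.MORPH_OPEN,np.ones((3,3))))[:,::-1]; P=plane(c,pts,.05)[:,:2]
print("housing",cv2.minAreaRect((P*1000).astype(np.float32)))
d=blob(c,(0,0,0),(180,255,60),(385,190,418,224));a,n=cen(d);print("handle",a,n,plane(c,[a],.095))
E
```

```text
track ((574.7927856445312, 214.51585388183594), (206.10848999023438, 36.61517333984375), 75.45819854736328)
mark [235.15384615 181.84615385] 13 [[0.60823224 0.22216231 0.013     ]]
red [403.57142857 225.92857143] 14 [[ 0.49417998 -0.24630499  0.06      ]]
grip dark [247.52 195.92] 25 [[0.56417035 0.17612524 0.05      ]]
housing ((545.6052856445312, -232.99343872070312), (114.10183715820312, 117.81884002685547), 12.720377922058105)
handle [398.81818182 205.34848485] 66 [[ 0.54488966 -0.22690681  0.095     ]]
```

Emit:
jog_arm(deltas=[[0.015,0.03,0,0,0,-0.03,1],[0.015,0.04,0,0,0,-0.03,1],[0.015,0.04,0,0,0,-0.03,1],[0.015,0.04,0,0,0,-0.03,1],[0.015,0.04,0,0,0,-0.03,1],[0.015,0.04,0,0,0,-0.03,1],[0.015,0.04,0,0,0,-0.03,1],[0.015,0.04,0,0,0,-0.03,1],[0.015,0.04,0,0,0,-0.03,1],[0.015,0.04,0,0,0,-0.03,1]])

```text
t: 1.15
eef_pos: [0.4061, -0.2329, 0.2533]
tool_rot: [0.0, 0.999, 0.044, 0.0]
contact_force: [0.9, -0.3, 0.4]
gripper_width: 1.001
grasp_force: 0.0
```

Emit:
jog_arm(deltas=[[0.015,0.04,0,0,0,-0.03,1],[0.015,0.04,0,0,0,-0.03,1],[0.015,0.04,0,0,0,-0.03,1],[0.015,0.04,0,0,0,-0.03,1],[0.015,0.04,0,0,0,-0.03,1],[0.015,0.04,0,0,0,-0.03,1],[0.015,0.04,0,0,0,-0.03,1],[0.015,0.04,0,0,0,-0.03,1],[0.015,0.04,-0.02,0,0,-0.03,1],[0.015,0.04,-0.02,0,0,-0.03,1]])

```text
t: 2.15
eef_pos: [0.5567, 0.167, 0.2132]
tool_rot: [-0.0, 0.994, -0.106, 0.001]
contact_force: [1.1, 0.4, -0.3]
gripper_width: 1.0
grasp_force: 0.0
```

```bash
python3 - <<'E'
from h import *
c=cam("wrist","pics/w1.png");print(c["eye"],proj(c,[[.575,.2145,.014],[.608,.222,.017],[.564,.176,.0545]]))
E
```

```text
[0.62970204 0.15031743 0.33316581] [[280.34676703 176.50834165]
 [266.08308051 150.38251991]
 [313.15899246 187.09075551]]
```

View pics/w1.png

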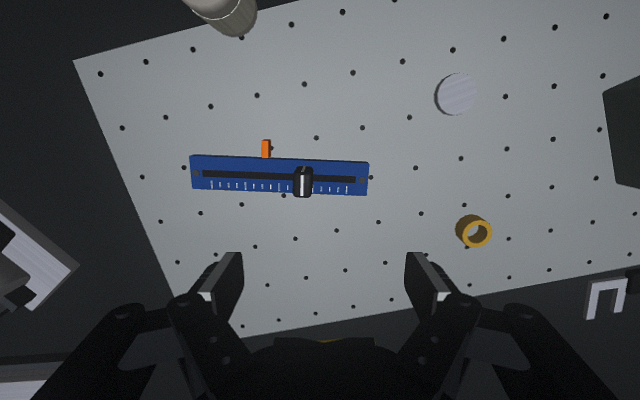

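The wrist view shows the grip with its white line at about (302,182), the clip at (266,148), and the track from (190,172) to (368,178).

```bash
cat > m.py <<'E'
from h import *
def meas(c,lineroi=(285,160,320,205),tr=(170,130,390,215)):
    m=blob(c,(100,100,40),(130,255,255),tr)
    P=plane(c,np.argwhere(m)[:,::-1],.014)[:,:2]
    r=cv2.minAreaRect((P*1000).astype(np.float32)); print("track",r)
    b=cv2.boxPoints(r)/1000; e=max((b[1]-b[0],b[2]-b[1]),key=np.linalg.norm); u=e/np.linalg.norm(e); u*=np.sign(u[1]); n=np.array([u[1],-u[0]])
    o=np.array(r[0])/1000
    mm=blob(c,(3,150,100),(18,255,255),tr); a,k=cen(mm); M=plane(c,[a],.012)[0,:2]
    w=blob(c,(0,0,170),(180,60,255),lineroi); a2,k2=cen(w); W=plane(c,[a2],.0545)[0,:2]
    print("yaw y-axis deg",np.degrees(np.arctan2(u[1],u[0])))
    print("mark",a,k,M,"along/across",(M-o)@u,(M-o)@n)
    print("line",a2,k2,W,(W-o)@u,(W-o)@n,"slide",(M-W)@u)
E
python3 - <<'E'
from m import *
meas(cam("wrist"),(296,170,312,200))
o=bot.get_obs();R_=att(o["tool_rot"]);print(o["eef_pos"],np.degrees(np.arctan2(*R_[[1,0],1])))
E
```

```text
track ((577.0093383789062, 215.86376953125), (207.92645263671875, 40.493289947509766), 75.39550018310547)
yaw y-axis deg 75.3955
mark [272.  145.5] 126 [0.60980686 0.22358658] along/across 0.015743022150028537 0.029790546101635815
line [309.14 184.08] 50 [0.56722147 0.18777632] -0.029647891008271074 -0.0023894959341377356 slide 0.04539091315829961
[0.5546291  0.17194791 0.21044385] -101.67449470892555
```

Emit:
jog_arm(deltas=[[0.005,0.005,-0.03,0,0,-0.02,1],[0.005,0.005,-0.03,0,0,-0.02,1],[0.0045,0.005,-0.03,0,0,-0.011,1],[0,0,0,0,0,0,1],[0,0,0,0,0,0,1],[0,0,0,0,0,0,1]])

```text
t: 2.85
eef_pos: [0.5712, 0.1802, 0.1251]
tool_rot: [-0.0, 0.991, -0.131, 0.001]
contact_force: [-0.1, -0.6, 0.9]
gripper_width: 1.002
grasp_force: 0.0
```

```bash
python3 - <<'E'
from m import *
c=cam("wrist","pics/w2.png");print(proj(c,[[.5694,.1868,.0545],[.61,.2235,.017]]))
o=bot.get_obs();R_=att(o["tool_rot"]);print(o["eef_pos"],np.degrees(np.arctan2(*R_[[1,0],1])))
E
```

```text
[[314.80469537 227.47716095]
 [261.1408669  177.4662532 ]]
[0.57131532 0.18024705 0.12523928] -105.04432732474044
```

View pics/w2.png

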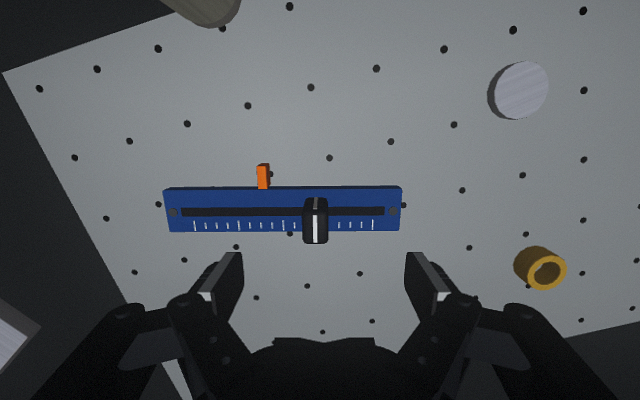

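The white line is at (315,228), matching the projected point, and the clip is at (263,177).

```bash
python3 - <<'E'
from m import *
c=cam("wrist")
meas(c,(308,205,322,250),(150,150,420,240))
w=blob(c,(0,0,150),(180,60,255),(308,195,322,250));y,x=np.nonzero(w);print(x.min(),x.max(),y.min(),y.max())
E
```

```text
track ((577.9947509765625, 215.5948028564453), (207.75022888183594, 41.744110107421875), 75.11443328857422)
yaw y-axis deg 75.11445
mark [261.97706422 176.93577982] 218 [0.60967238 0.22418786] along/across 0.016442319719262327 0.028407089844309494
line [314.68367347 227.24489796] 98 [0.5696872  0.18693924] -0.02982802813325948 -0.0006674520085663149 slide 0.046270347852521806
308 321 215 245
```

Emit:
jog_arm(deltas=[[-0.0016,0.0067,-0.02,0,0,0,1],[0,0,-0.03,0,0,0,1],[0,0,-0.03,0,0,0,1],[0,0,0,0,0,0,1],[0,0,0,0,0,0,1],[0,0,0,0,0,0,0],[0,0,0,0,0,0,0],[0,0,0,0,0,0,0],[0,0,0,0,0,0,0],[0,0,0,0,0,0,0]], newtons=25)

```text
t: 3.95
eef_pos: [0.5691, 0.1872, 0.0439]
tool_rot: [-0.0, 0.991, -0.131, 0.0]
contact_force: [-0.2, -0.3, 3.0]
gripper_width: 0.229
grasp_force: 30.2
```

Emit:
jog_arm(deltas=[[0,0,0,0,0,0,0],[0,0,0,0,0,0,0],[0,0,0,0,0,0,0]])

```text
t: 4.25
eef_pos: [0.5691, 0.1871, 0.0439]
tool_rot: [-0.0, 0.991, -0.131, 0.0]
contact_force: [-1.2, -0.2, 5.7]
gripper_width: 0.23
grasp_force: 30.4
```

Emit:
jog_arm(deltas=[[0.0018,0.0065,0,0,0,0,0],[0.002,0.0075,0,0,0,0,0],[0.002,0.0075,0,0,0,0,0],[0.002,0.0075,0,0,0,0,0],[0.002,0.0075,0,0,0,0,0],[0.002,0.008,0,0,0,0,0],[0,0,0,0,0,0,0],[0,0,0,0,0,0,0],[0,0,0,0,0,0,0],[0,0,0,0,0,0,0]])

```text
t: 5.25
eef_pos: [0.5809, 0.2323, 0.0439]
tool_rot: [-0.001, 0.991, -0.131, 0.0]
contact_force: [-0.2, 1.1, 6.2]
gripper_width: 0.231
grasp_force: 30.4
```

```bash
python3 - <<'E'
from m import *
c=cam("wrist"); print(bot.get_obs()["eef_pos"])
cv2.imwrite("pics/w3.png",cv2.resize(c["img"][200:400,200:440,::-1],None,fx=3,fy=3))
print(proj(c,[[.5696+.0118,.187+.0445,.0545],[.6097,.2242,.017]]))
E
```

```text
[0.58087554 0.23228605 0.0439217 ]
[[323.25080102 286.81230663]
 [323.01820866 201.55675304]]
```

View pics/w3.png

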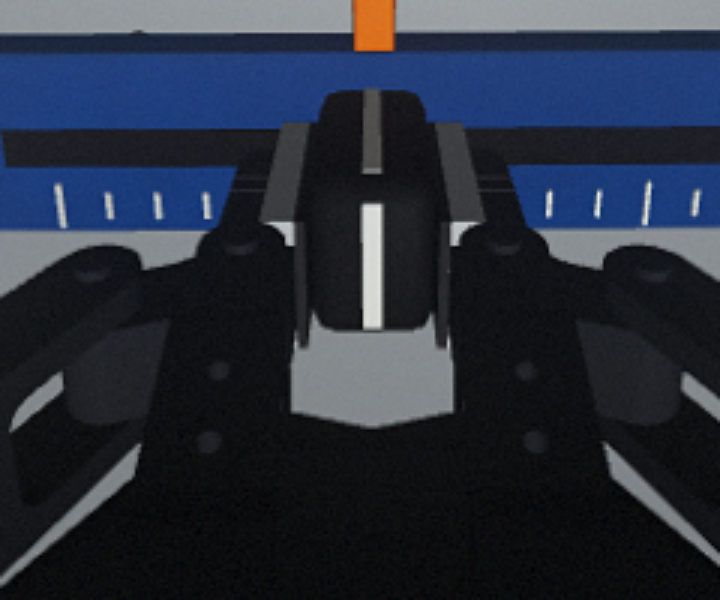

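The grip's line is at about column 324.2 and the clip's middle at about 324.8, so they are nearly level. I'll measure the remainder.

```bash
python3 - <<'E'
from m import *
c=cam("wrist")
w=blob(c,(0,0,150),(180,60,255),(316,268,332,312));a,k=cen(w)
u=np.array([np.cos(np.radians(75.2)),np.sin(np.radians(75.2))])
W=plane(c,[a],.0545)[0,:2]
m=blob(c,(3,150,60),(18,255,255),(290,150,360,230)); M=[]
y,x=np.nonzero(m);print("line",a,k,W,"clip box",x.min(),x.max(),y.min(),y.max())
for r in range(y.min(),y.max()+1):
    xs=x[y==r]; print(r,xs.min(),xs.max(),end="; ")
print()
for z,r in((.017,y.min()+6),(.010,y.max()-5)):
    xs=x[y==r]; p=plane(c,[[(xs.min()+xs.max())/2,r]],z)[0,:2]; print(z,p,"remaining",(p-W)@u)
E
```

```text
line [323.484 288.368] 250 [0.5805704  0.23159456] clip box 318 331 178 216
178 319 330; 179 319 330; 180 319 330; 181 319 330; Traceback (most recent call last):
  File "<stdin>", line 9, in <module>
    return umr_minimum(a, axis, None, out, keepdims, initial, where)
ValueError: zero-size array to reduction operation minimum which has no identity
```

```bash
python3 - <<'E'
from m import *
c=cam("wrist")
u=np.array([np.cos(np.radians(75.2)),np.sin(np.radians(75.2))])
W=plane(c,[[323.48,288.4]],.0545)[0,:2]
h=cv2.cvtColor(c["img"],cv2.COLOR_RGB2HSV)
for r in (179,190,200,207,212,215):
    row=h[r,300:350]; s=np.where((row[:,0]<25)&(row[:,1]>120))[0]+300
    if len(s):
        for z in(.017,.009):
            p=plane(c,[[(s.min()+s.max())/2,r]],z)[0,:2];print(r,s.min(),s.max(),z,p,"rem mm",(p-W)@u*1000)
E
```

```text
179 319 330 0.017 [0.62180001 0.22009801] rem mm -0.5751928736115484
179 319 330 0.009 [0.62009783 0.22054739] rem mm -0.5755339338502634
190 318 331 0.017 [0.615869   0.22167843] rem mm -0.5622490748382343
190 318 331 0.009 [0.61384366 0.22221393] rem mm -0.561884869389055
200 318 331 0.017 [0.6103517 0.2231486] rem mm -0.5502305334632974
200 318 331 0.009 [0.60802573 0.2237642 ] rem mm -0.5492114766062385
207 318 331 0.017 [0.60641581 0.22419736] rem mm -0.5416696256137787
207 318 331 0.009 [0.60387539 0.22487011] rem mm -0.5401841126050759
212 318 331 0.017 [0.60356615 0.22495668] rem mm -0.5354778595269646
212 318 331 0.009 [0.60087047 0.22567079] rem mm -0.5336549772308681
215 318 331 0.017 [0.60184073 0.22541643] rem mm -0.5317314348528387
215 318 331 0.009 [0.59905103 0.2261556 ] rem mm -0.5297044220057717
```

Emit:
jog_arm(deltas=[[-0.0001,-0.0004,0,0,0,0,0],[0,0,0,0,0,0,0],[0,0,0,0,0,0,0],[0,0,0,0,0,0,0.6],[0,0,0,0,0,0,1],[0,0,0,0,0,0,1],[0,0,0.01,0,0,0,1],[0,0,0.04,0,0,0,1],[0,0,0.04,0,0,0,1],[0,0,0.04,0,0,0,1]])

```text
t: 6.4
eef_pos: [0.5803, 0.231, 0.1753]
tool_rot: [0.0, 0.991, -0.131, -0.0]
contact_force: [1.0, 0.4, 0.2]
gripper_width: 1.0
grasp_force: 0.0
```

Emit:
jog_arm(deltas=[[0,0,0,0,0,0,1],[0,0,0,0,0,0,1],[0,0,0,0,0,0,1]])

```text
t: 6.7
eef_pos: [0.5798, 0.2306, 0.1725]
tool_rot: [0.001, 0.991, -0.131, -0.001]
contact_force: [0.3, 0.9, -0.2]
gripper_width: 0.999
grasp_force: 0.0
```

```bash
python3 - <<'E'
from m import *
c=cam("wrist","pics/w4.png");o=bot.get_obs();print(o["eef_pos"],o["q"])
print(proj(c,[[.5805,.2312,.0545],[.6097,.2242,.017]]))
E
```

```text
[0.57961258 0.23056414 0.17199137] [-0.2293592   0.50116799 -0.33550529  1.73780952  0.19723488  0.93841802
 -2.47717395]
[[321.9030363  202.84807792]
 [321.25867466 162.80275697]]
```

View pics/w4.png

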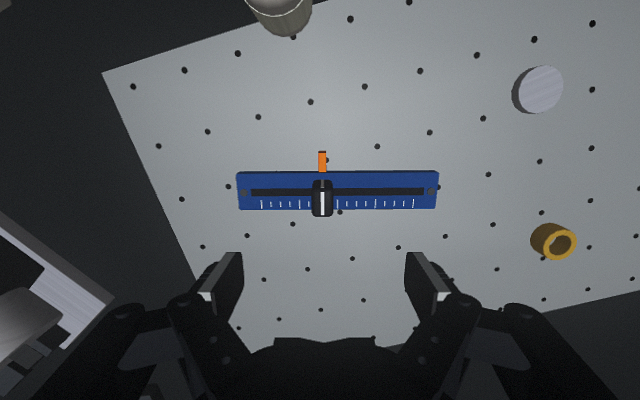

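The slide is released and on its mark: both the line and the clip are at column 322. Next, the handle.

Emit:
jog_arm(deltas=[[-0.003,-0.03,0.01,0,0,0.04,1],[-0.003,-0.04,0.01,0,0,0.04,1],[-0.003,-0.04,0.01,0,0,0.04,1],[-0.003,-0.04,0.01,0,0,0.04,1],[-0.003,-0.04,0,0,0,0.04,1],[-0.003,-0.04,0,0,0,0.04,1],[-0.003,-0.04,0,0,0,0.04,1],[-0.003,-0.04,0,0,0,0.04,1],[-0.003,-0.04,0,0,0,0.04,1],[-0.003,-0.04,0,0,0,0.04,1]])

```text
t: 7.75
eef_pos: [0.5494, -0.1603, 0.2119]
tool_rot: [-0.0, 0.998, 0.07, -0.001]
contact_force: [0.0, 0.4, 0.3]
gripper_width: 1.001
grasp_force: 0.0
```

Emit:
jog_arm(deltas=[[-0.003,-0.04,0,0,0,0.04,1],[-0.002,-0.03,0,0,0,0.04,1],[0,0,0,0,0,0.02,1],[0,0,0,0,0,0,1],[0,0,0,0,0,0,1],[0,0,0,0,0,0,1],[0,0,0,0,0,0,1]])

```text
t: 8.45
eef_pos: [0.5458, -0.2275, 0.2133]
tool_rot: [-0.0, 0.993, 0.12, -0.0]
contact_force: [0.5, -0.3, 0.8]
gripper_width: 1.002
grasp_force: 0.0
```

```bash
python3 - <<'E'
from m import *
c=cam("wrist","pics/w5.png");o=bot.get_obs();R_=att(o["tool_rot"]);print(o["eef_pos"],o["q"],np.degrees(np.arctan2(*R_[[1,0],1])))
print(proj(c,[[.5456,-.231,.099],[.494,-.246,.062]]))
E
```

```text
[ 0.54571555 -0.22782625  0.21330548] [ 0.53887919  0.40157886 -0.3196316   1.78450371  0.14834511  0.97902904
 -1.17157303] -76.29277021131826
[[327.30287015 205.68444107]
 [328.86090119 242.68984132]]
```

View pics/w5.png

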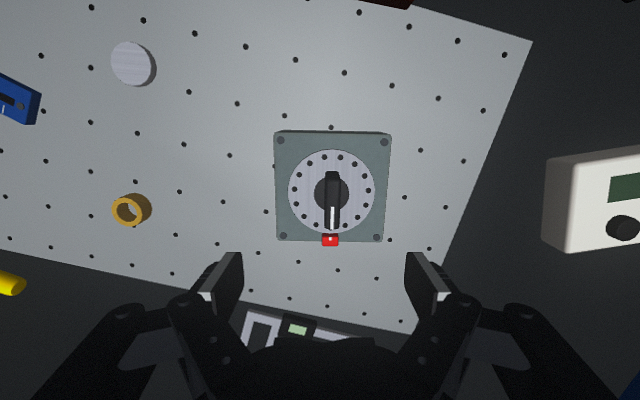

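The disc's centre is at about (331,191). The bar runs from (331,172) to (332,228), with its stripe pointing at the red block at (330,240).

```bash
python3 - <<'E'
from m import *
c=cam("wrist")
m=blob(c,(60,12,40),(110,130,165),(265,120,400,248))
m=cv2.morphologyEx(m,cv2.MORPH_OPEN,np.ones((3,3)))
P=plane(c,np.argwhere(m)[:,::-1],.05)[:,:2];r=cv2.minAreaRect((P*1000).astype(np.float32));print("housing",r)
d=blob(c,(0,0,0),(180,255,45),(315,165,350,235))
P=plane(c,np.argwhere(d)[:,::-1],.099)[:,:2]
w=blob(c,(0,0,190),(180,40,255),(326,200,338,232));a,k=cen(w);y,x=np.nonzero(w);print("stripe",a,k,y.min(),y.max(),plane(c,[a,[a[0],y.min()],[a[0],y.max()]],.099))
b,k=cen(blob(c,(0,150,100),(5,255,255),(310,225,350,255)));print("red",b,k,plane(c,[b],.06))
g=cv2.cvtColor(c["img"],cv2.COLOR_RGB2GRAY)
for rr in(205,212,220,226): print(rr,g[rr,320:345])
print(g[165:232,325])
E
```

```text
housing ((546.5513305664062, -237.1785888671875), (128.71109008789062, 148.5541534423828), 13.776859283447266)
stripe [331.26984127 218.14285714] 63 207 229 [[ 0.53497025 -0.23761969  0.099     ]
 [ 0.54520574 -0.23502781  0.099     ]
 [ 0.52474119 -0.24021034  0.099     ]]
red [329.42553191 240.75177305] 141 [[ 0.49540035 -0.24659662  0.06      ]]
205 [ 53  57  55  58  40  38  41  49  50  50  48  44  42  47  49  54  52  45
  40  36  54  53  54  48 123]
212 [164 164 165 136  56  31  40  50  49  43 171 226 232 160  63  45  51  43
  36  74 152 164 163 162 156]
220 [164 165 170 136  54  36  46  54  48  35 219 228 233 127  48  43  44  38
  27 113 158 162 163 161 161]
226 [164 163 167 170  72  35  43  51  47  74 219 230 233 125  50  44  42  35
  43 154 164 169 108  45  37]
[164 168 167 165 162 172 135  85  53  42  41  43  34  32  35  34  39  35
  36  39  37  37  37  34  37  39  38  37  38  34  38  39  37  37  38  36
  34  38  38  39  38  36  41  34  37  37  36  31  35  32  35  36  36  34
  33  36  38  35  36  33  32  35  44 136 167 164 164]
```

Emit:
jog_arm(deltas=[[0.0013,-0.0062,-0.02,0,0,0,1],[0,0,-0.03,0,0,0,1],[0,0,-0.03,0,0,0,1],[0,0,-0.03,0,0,0,1],[0,0,-0.017,0,0,0,1],[0,0,0,0,0,0,1],[0,0,0,0,0,0,1],[0,0,0,0,0,0,0],[0,0,0,0,0,0,0],[0,0,0,0,0,0,0]], newtons=50)

```text
t: 9.55
eef_pos: [0.5473, -0.2353, 0.0873]
tool_rot: [0.0, 0.993, 0.119, 0.001]
contact_force: [-0.2, 0.5, 0.3]
gripper_width: 0.516
grasp_force: 0.0
```

Emit:
jog_arm(deltas=[[0,0,0,0,0,0,0],[0,0,0,0,0,0,0],[0,0,0,0,0,0,0],[0,0,0,0,0,0,0]])

```text
t: 9.95
eef_pos: [0.5469, -0.2349, 0.0867]
tool_rot: [-0.0, 0.993, 0.118, 0.0]
contact_force: [-2.4, 0.8, 5.7]
gripper_width: 0.159
grasp_force: 49.3
```

```bash
cat > s.py <<'E'
from h import *
o=bot.get_obs();R_=att(o["tool_rot"]);print(o["t"],o["eef_pos"],o["q"][6],"yaw",np.degrees(np.arctan2(*R_[[1,0],1])),"F",o["contact_force"],"T",o["torque"],o["gripper_width"],o["grasp_force"])
E
python3 s.py
```

```text
9.95 [ 0.54688447 -0.23491679  0.08673176] -1.2229023217686241 yaw -76.43451202194491 F [-2.36215856  0.84774375  5.74910035] T [ 0.28009545  0.40578309 -0.52985789] 0.15884830859198154 49.253570437431335
```

Emit:
jog_arm(deltas=[[0,0,0,0,0,-0.06,0],[0,0,0,0,0,-0.06,0],[0,0,0,0,0,-0.06,0],[0,0,0,0,0,-0.06,0],[0,0,0,0,0,-0.06,0],[0,0,0,0,0,-0.06,0],[0,0,0,0,0,-0.059,0],[0,0,0,0,0,0,0],[0,0,0,0,0,0,0],[0,0,0,0,0,0,0]])

```text
t: 10.95
eef_pos: [0.5468, -0.2344, 0.0867]
tool_rot: [-0.0, 0.996, -0.09, -0.0]
contact_force: [-2.7, 3.0, 5.9]
gripper_width: 0.153
grasp_force: 48.8
```

```bash
python3 s.py
```

```text
10.95 [ 0.54684766 -0.2344287   0.08670241] -1.5712350355980367 yaw -100.32016380530503 F [-2.74182332  3.04126645  5.85682139] T [ 0.40186069  0.44396459 -0.00461303] 0.15276333092323835 48.80106747150421
```

First stop reached: it turned 23.9° and the torque about z is near zero.

Emit:
jog_arm(deltas=[[0,0,0,0,0,-0.06,0],[0,0,0,0,0,-0.06,0],[0,0,0,0,0,-0.06,0],[0,0,0,0,0,-0.06,0],[0,0,0,0,0,-0.06,0],[0,0,0,0,0,-0.06,0],[0,0,0,0,0,-0.059,0],[0,0,0,0,0,0,0],[0,0,0,0,0,0,0],[0,0,0,0,0,0,0]])

```text
t: 11.95
eef_pos: [0.547, -0.234, 0.0867]
tool_rot: [-0.0, 0.956, -0.295, -0.0]
contact_force: [-1.7, 3.5, 5.3]
gripper_width: 0.156
grasp_force: 48.9
```

```bash
python3 s.py
```

```text
11.95 [ 0.5470441  -0.23396584  0.08670496] -1.9180747219938932 yaw -124.29845119684364 F [-1.6573105   3.46633831  5.30941746] T [ 0.61560769  0.33286815 -0.02707703] 0.15608406388487636 48.929763436317444
```

Emit:
jog_arm(deltas=[[0,0,0,0,0,-0.06,0],[0,0,0,0,0,-0.06,0],[0,0,0,0,0,-0.06,0],[0,0,0,0,0,-0.06,0],[0,0,0,0,0,-0.06,0],[0,0,0,0,0,-0.06,0],[0,0,0,0,0,-0.059,0],[0,0,0,0,0,0,0],[0,0,0,0,0,0,0],[0,0,0,0,0,0,0]])

```text
t: 12.95
eef_pos: [0.5474, -0.2336, 0.0867]
tool_rot: [-0.001, 0.873, -0.487, -0.0]
contact_force: [-1.4, 2.9, 5.2]
gripper_width: 0.155
grasp_force: 48.9
```

```bash
python3 s.py; python3 - <<'E'
from h import *
c=cam("wrist"); cv2.imwrite("pics/w6.png",cv2.resize(c["img"][130:400,140:500,::-1],None,fx=2,fy=2))
t=cam("top"); cv2.imwrite("pics/t6.png",t["img"][:,:,::-1])
E
```

```text
12.95 [ 0.54743847 -0.23357985  0.08672168] -2.262400633728377 yaw -148.28244166719116 F [-1.38338828  2.90449399  5.15806435] T [ 0.75510349  0.22536182 -0.01102481] 0.15543159470613999 48.94199788570404
```

View pics/w6.png

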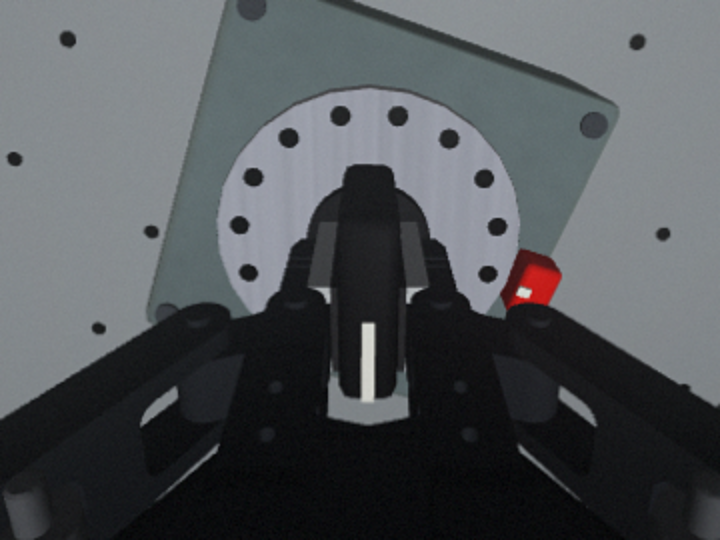

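The bar is aligned in the jaws with its stripe about 72° from the red block. The torque about z is near zero, so it rests in the third stop.

```bash
python3 -c "
from station import bot
print(bot.hand_in())"
```

```text
the job is handed in; nothing more can be done
None
```

The job is handed in: the slide's white line is level with the orange mark to within about 0.5 mm. The handle was turned 71.9° clockwise to the third stop and is still gripped, and I saw no contact with the other things on the bench.

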